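Dispense one screw cap and stage it

ROBOT

A 6-joint arm with a two-finger parallel gripper is mounted at the origin on the work surface. World frame = base frame: x ahead of the robot, y to its left, z up, the work surface at z = 0. Lengths are in m, angles in rad, forces in N, time in s.
With the tool pointing down it reaches from about 0.325 to 0.9 m from the base axis. Payload 6.1 kg.
Tool frame: the origin (TCP) lies on the centre line of the jaws, within the pads' length; the fingertips stand 17 mm ahead of it and the grasp point (between the pads) lies 2 mm behind it; z points along the fingers, y is the line along which they close (so a half turn about z gives the same grasp; the last joint's range is limited). The gripper opens to 87 mm and grips with 3 to 60 N. Pads are 19 mm wide; open, the fingers measure 117 mm over their backs; the gripper's body (75 mm by 190 mm) begins 51 mm behind the grasp point.
Start: joints at [-1.472, 0.22, 1.526, -0, 1.395, -0.126], TCP at [0.139, -0.609, 0.24] pointing down, gripper open.
Joint ranges: [-2.98, 2.98], [-0.91, 2.08], [0.09, 2.57], [-1.24, 4.39], [0.2, 2.65], [-2.68, 2.68]. Speed limits (rad/s): [2.57, 2.57, 3.01, 3.14, 3.14, 3.14].

INTERFACE

Orientations are given as a unit quaternion [w, x, y, z].
In Python, from bench import r gives the robot as it stands.
- The arm moves only by the shell command python3 -m creep 'ROWS' [FORCE]. ROWS is JSON, a list of rows, each a list of 7 numbers: the shift along the tool's x, y, z in cm, then the turn, a rotation vector about the tool's x, y, z in degrees, then the opening, from 0 (shut) to 1 (fully open). In form: [[dx, dy, dz, rx, ry, rz, gripper], ...]. A call has exactly 10 rows; each row shifts and turns the commanded pose from where the row before left it, along the tool's axes as they then stand; what a row does not reach is not made up. A row lasts 1/10 s, in which the tool goes at most 50 mm and 8.59 degrees, less where a joint would pass 70% of its speed; a pose out of reach is approached as far as the arm can. A call is refused whole if a number of a shift passes 5 or a number of a turn 8.59, either way. A call with a gripper value outside its range is refused whole. The fingers move at their own pace and stop on an object; FORCE is the grip in N (left out, the last holds). Time passes only in rows, so rows that do not move let the fingers close, or fill a call up. It gives the time, the measured TCP pose, the force, the opening and the grip force at its end, in the units of the state.
- r.sense(): the state, without advancing time (a new reading comes with each control period).
- r.grab_frame(name): name is "scene" or "top" or "wrist"; returns a dict with "img" (420x560x3 uint8, red, green, blue), "camera_matrix" (3x3 intrinsics, pixels), "cam_to_world" (4x4, takes a point from camera to world coordinates); the wrist camera has in their place "tool_from_camera" (4x4, takes a point from camera to tool coordinates, whose origin is the TCP and whose axes are the flange's). Camera axes: x right, y down, z forward; pixel columns grow to the right and rows downward; lengths in m; the calibration is good to about 2 mm. A picture is of the moment at which its call begins: read the wrist's pose just before it. There is no depth.
- r.finish_job(): hands the job in; it is judged then, once.
The state is a dict: "time_s": time; "q": joint angles; "dq": joint speeds; "joint_efforts": joint torques, N m; "ee_pos": TCP position; "tcp_rot": TCP orientation; "wrist_force": force on the tool from outside, world axes, zero at the start; "ft_torque": the same for the moment, N m; "opening": finger opening in m; "grip_force": force on a finger pad.
Only numpy, scipy, OpenCV 4.12 (cv2) and the standard library are available. Lean on these libraries where they do the work, as an engineer would, in place of code of your own. Each camera call takes 0.05 s, during which the arm holds its last target. There are 200 camera calls.

TASK

On the lab bench, press the plunger of the cap feeder all the way down once and let it come back up, so that a single screw cap comes out onto the apron. Then, without picking it up, push that cap sideways with a fingertip off the apron and into the open bay beside it, so that it lies flat in the middle of the bay, between the two rails. Do not dispense a second cap, do not lift or tip the cap, leave the things standing around undisturbed, and finish clear of everything.

Things in the scene. Friction and masses are not known exactly. Their poses are not given: they have to be found in the camera images.
- feeder: Fixed cap feeder, yaw up to 0.4 rad. Origin on the bench under the magazine's centre; +x points out of the exit, z up. Magazine: blue square shaft 40 x 40 mm, 66 mm high, with a 14 mm high slot at the foot of its +x face (x = 20 mm). Grey plunger housing 50 x 50 x 55 mm at x = -70 mm, its collar to 59 mm. The bay is against one y side of the apron, the tube rack against the other.
- plunger_top (a point): Centre of the top face of the plunger's round black knob, 34 mm across; 96 mm above the bench when up, at x = -70 mm, y = 0 in the feeder's frame. It moves with the plunger.
- plunger (a joint): Plunger travel in m, straight down: 0 = up, 0.030 = fully down (hard stop). A spring (1.5 N at the top, 5 N at the bottom) brings it back up when released. It drives a pusher 1.7 times as far, which slides the lowest cap out through the slot; each full stroke ejects one cap.
- exit_point (a point): Point on the apron, 8 mm above the bench, where the cap's centre lies after a slow full stroke: x = 47 mm, y = 0 in the feeder's frame (a quick stroke throws it some mm farther). Apron: flat, x 18 to 78 mm, y -61 to +61 mm, grey, with a front lip 4 mm high, inner face at x = 72 mm; y ends open.
- cap_1: The lowest cap in the magazine, which is the one that comes out: white ribbed disc-shaped screw cap, 30 mm across, 12 mm high, about 14 g. Origin at the centre of its underside; z is its axis, upward. It starts at x = 0, y = 0, 8 mm above the bench in the feeder's frame.
- cap_2: Second cap of the stack, same as cap_1, origin at the centre of its underside. It drops 12 mm when the pusher has gone back, and must stay in the magazine.
- cap_3: Third cap of the stack, alike; stays in the magazine.
- cap_4: Top cap of the stack, alike; stays in the magazine.
- bay: Open bay fixed beside the apron: grey plate 64 mm (x) by 80 mm (y), top 7.5 mm above the bench (0.5 mm below the apron), a 4.5 mm high rail along each x side, 52 mm apart inside; y ends open. Axes parallel to the feeder's. Origin on the bench under the plate's middle, at x = 47 mm, y = +102 or -102 mm in the feeder's frame (1 mm gap to the apron).
- rack: Grey block rack with 12 short tube tops, fixed, 64 mm x 78 mm, 34 mm high, on the other side of the apron from the bay, at x = 47 mm, y = -102 or +102 mm in the feeder's frame. Origin under its middle, on the bench. Not part of the job.
- reagent: Bystander: small amber bottle, 30 mm across, 62 mm high, origin under its centre. Leave alone.
- beaker: Bystander: white plastic cup, 44 mm across, 50 mm high, origin under its centre. Leave alone.
- vial: Bystander: small glass vial, 18 mm across, 46 mm high, origin under its centre, close to the magazine. Leave alone.
- reservoir: Bystander: white open trough, 45 mm x 110 mm, 28 mm high, in front of the apron, origin under its centre. Leave alone.
- timer: Bystander: flat white timer, 60 mm x 60 mm x 18 mm, origin under its centre. Leave alone.
- marker: Bystander: marker pen lying on the bench along its own x, 130 mm long, 14 mm thick, origin under its middle. Leave alone.
There are look-alikes about, which are no part of the job. Several things have the shape of the bay; the one meant has the colours described above.

How it is judged:
By the outcome, as a careful person would: the job done as asked, in the order asked, and still so for the second after the job is handed in, with the robot touching nothing.
It also fails if it takes over 45 s, if anything falls off the work surface, if the arm or the gripper's body presses on something with over 40 N, if the wrist force passes 120 N, or if a joint passes its speed limit or range.

## Working session

There is one attempt and no reset: what is moved stays moved. The work goes in short steps, Python scripts to look and compute and a shell command to move; the robot and the scene stay as the last step left them, time stands still between calls to the robot, and variables do not carry over. Pictures are saved under pics/ and viewed, at most 10 in all, crops included, and the job is handed in when it is done.

```bash
mkdir -p pics; ls; cat > h.py <<'E'
import numpy as np, cv2
from bench import r
def snap(name,fn):
    s=r.sense(); f=r.grab_frame(name)
    cv2.imwrite(f'pics/{fn}.png',f['img'][:,:,::-1])
    if name=='wrist':
        from scipy.spatial.transform import Rotation as R
        T=np.eye(4); q=s['tcp_rot']; T[:3,:3]=R.from_quat([q[1],q[2],q[3],q[0]]).as_matrix(); T[:3,3]=s['ee_pos']
        M=T@np.array(f['tool_from_camera'])
    else: M=np.array(f['cam_to_world'])
    np.savez(f'pics/{fn}.npz',K=f['camera_matrix'],M=M); return f
def pt(fn,u,v,z):
    d=np.load(f'pics/{fn}.npz'); K,M=d['K'],d['M']
    ray=M[:3,:3]@np.linalg.solve(K,[u,v,1.]); o=M[:3,3]
    return o+ray*(z-o[2])/ray[2]
def px(fn,p):
    d=np.load(f'pics/{fn}.npz'); K,M=d['K'],d['M']
    c=K@(np.linalg.inv(M)@np.r_[p,1])[:3]; return c[:2]/c[2]
E
python3 - <<'E'
from h import *
snap('top','top0');snap('scene','scene0');snap('wrist','wr0')
for n in('top0','scene0'):
  d=np.load(f'pics/{n}.npz');print(d['K'],d['M'].round(3))
print(r.sense())
E
```

```text
pics
[[431.66927297   0.         281.2076274 ]
 [  0.         431.66927297 209.03985947]
 [  0.           0.           1.        ]] [[ 0.003 -0.983  0.185  0.334]
 [-1.    -0.005 -0.007 -0.029]
 [ 0.008 -0.185 -0.983  1.02 ]
 [ 0.     0.     0.     1.   ]]
[[426.11669775   0.         280.19466594]
 [  0.         426.11669775 208.01625582]
 [  0.           0.           1.        ]] [[ 3.79e-01  6.92e-01 -6.15e-01  1.03e+00]
 [ 9.26e-01 -2.82e-01  2.52e-01 -2.52e-01]
 [ 1.00e-03 -6.65e-01 -7.47e-01  7.14e-01]
 [ 0.00e+00  0.00e+00  0.00e+00  1.00e+00]]
{'time_s': 0.15, 'q': array([-1.47211013e+00,  2.21089480e-01,  1.52737069e+00, -9.12607637e-06,
        1.39471149e+00, -1.26089909e-01]), 'dq': array([ 0.00116783, -0.00225173, -0.00348922, -0.00027964, -0.00214032,
       -0.00351392]), 'joint_efforts': array([ 8.33011873e-04, -4.95190287e+01, -3.87881434e+01,  7.00398674e-02,
        5.30372048e-02, -8.37537664e-05]), 'ee_pos': array([ 0.13925795, -0.60880639,  0.23864912]), 'tcp_rot': array([-7.89486507e-04,  9.93690708e-01,  1.12152367e-01,  6.32583907e-06]), 'wrist_force': array([-0.04753886, -0.2907287 ,  0.44181407]), 'ft_torque': array([ 0.08085295,  0.00116417, -0.01342262]), 'grip_force': 0.0, 'opening': 0.08674579503240473}
```

View pics/top0.png

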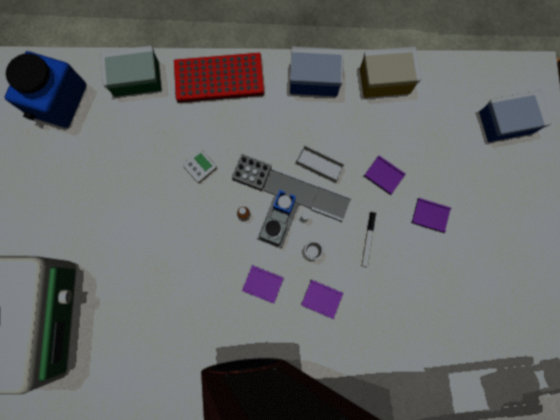

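View pics/scene0.png

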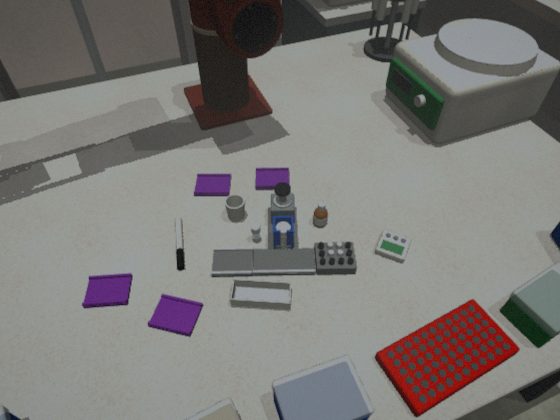

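Top view: plunger knob near (274,228), magazine (285,201), rack (252,171) on the +y side, grey bay (330,205) on the −y side; purple plates are look-alikes. I'll enlarge it.

```bash
python3 - <<'E'
from h import *
a=cv2.imread('pics/top0.png')[140:270,220:380]
cv2.imwrite('pics/c1.png',cv2.resize(a,None,fx=4.5,fy=4.5,interpolation=cv2.INTER_CUBIC))
E
```

```text
(no output)
```

View pics/c1.png

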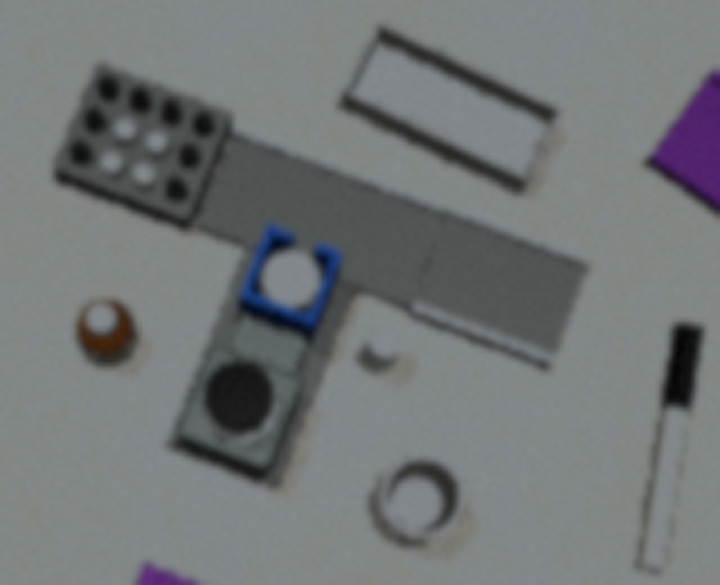

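```bash
python3 - <<'E'
from h import *
P=lambda u,v,z:pt('top0',220+(u+.5)/4.5-.5,140+(v+.5)/4.5-.5,z)
k=P(239,398,.096);m=P(291.5,276,.066)
b=P(586,265,.012);b2=P(549,366,.012)
print(k,m,np.hypot(*(m-k)[:2]))
rk=np.mean([P(98,68,.034),P(56,178,.034),P(232,117,.034),P(190,224,.034)],0);bay=np.mean([b,b2],0)
# bay end mid at feeder (47,-142), rack (47,102)
print(rk,bay,np.hypot(*(rk-bay)[:2]))
src=np.array([[-70,0],[0,0],[47,102],[15,-142],[79,-142]])/1e3
dst=np.array([k,m,rk,b2,b])[:,:2]
A=src-src.mean(0);B=dst-dst.mean(0)
yaw=np.arctan2((A[:,0]*B[:,1]-A[:,1]*B[:,0]).sum(),(A*B).sum())
R=np.array([[np.cos(yaw),-np.sin(yaw)],[np.sin(yaw),np.cos(yaw)]])
t=dst.mean(0)-R@src.mean(0)
print(yaw,t,((src@R.T+t)-dst)*1e3)
np.savez('feeder.npz',yaw=yaw,t=t)
for n,u,v,z in(('vial',378,355,.03),('beaker',412,505,.04),('bottle',107,320,.06)):
  print(n,(R.T@(P(u,v,z)[:2]-t))*1e3)
s=r.sense();print(R@[-.07,0]+t)
E
```

```text
[ 0.46686957 -0.01733744  0.096     ] [ 0.5330322  -0.04285097  0.066     ] 0.07091144760731666
[0.60874633 0.03422148 0.034     ] [ 0.52381488 -0.18958322  0.012     ] 0.23937813556157708
-0.36747960245306804 [ 0.53108085 -0.04195534] [[-1.11522673  0.53061728]
 [-1.95134931  0.89563157]
 [ 2.84157775  2.12781087]
 [-2.55228771 -0.73078795]
 [ 2.77728599 -2.82327177]]
vial [-13.28007262 -54.60619073]
beaker [-80.509818   -97.70540794]
bottle [-51.41025492  78.38131372]
[ 0.46575435 -0.01680682]
```

```bash
python3 -m creep '[[0,0,0,0,0,8.49,0],[0,0,0,0,0,8.49,0],[0,0,0,0,0,8.49,0],[0,0,0,0,0,8.49,0],[0.66,-4.4,0,0,0,0,0],[0.66,-4.4,0,0,0,0,0],[0.66,-4.4,0,0,0,0,0],[0.66,-4.4,0,0,0,0,0],[0.66,-4.4,0,0,0,0,0],[0.66,-4.4,0,0,0,0,0]]' && python3 -m creep '[[0.66,-4.4,0,0,0,0,0],[0.66,-4.4,0,0,0,0,0],[0.66,-4.4,0,0,0,0,0],[0.66,-4.4,0,0,0,0,0],[0.66,-4.4,0,0,0,0,0],[0.66,-4.4,0,0,0,0,0],[0.66,-4.4,0,0,0,0,0],[0.66,-4.4,0,0,0,0,0],[0,0,0,0,0,0,0],[0,0,0,0,0,0,0]]'
cat >> h.py <<'E'
def fr():
    d=np.load('feeder.npz');y=d['yaw'];return np.array([[np.cos(y),-np.sin(y)],[np.sin(y),np.cos(y)]]),d['t'],float(y)
def W(x,y,z):  # feeder mm -> world
    R,t,_=fr(); return np.r_[R@[x/1e3,y/1e3]+t,z/1e3]
def F(p):
    R,t,_=fr(); return np.r_[R.T@(np.array(p[:2])-t),p[2]]*1e3
def where():
    s=r.sense(); _,_,y=fr(); q=s['tcp_rot']
    a=2*np.arctan2(q[2],q[1])
    print('t',round(s['time_s'],2),'tcp feeder mm',F(s['ee_pos']).round(1),'yawerr deg',round(np.degrees(a-y),2),'f',s['wrist_force'].round(1),'q',s['q'].round(2),'q tilt',q.round(3))
E
python3 - <<'E'
from h import *
where()
f=snap('wrist','w1');print(np.array(f['tool_from_camera']).round(3))
E
```

```text
time_s: 1.15
ee_pos: [0.2717, -0.3754, 0.2393]
tcp_rot: [-0.0, 0.983, -0.183, 0.0]
wrist_force: [0.9, 0.5, 0.1]
opening: 0.0151
grip_force: 0.0
time_s: 2.15
ee_pos: [0.447, -0.0668, 0.2392]
tcp_rot: [0.0, 0.983, -0.181, -0.0]
wrist_force: [0.1, -0.5, -0.5]
opening: 0.0004
grip_force: 0.0
t 2.15 tcp feeder mm [-69.5 -53.4 239.2] yawerr deg 0.16 f [ 0.1 -0.5 -0.5] q [-0.32 -0.21  1.96 -0.    1.39  1.61] q tilt [ 0.     0.983 -0.181 -0.   ]
[[-0.    -0.966 -0.259  0.071]
 [ 1.    -0.    -0.001 -0.001]
 [ 0.001 -0.259  0.966 -0.145]
 [ 0.     0.     0.     1.   ]]
```

View pics/w1.png

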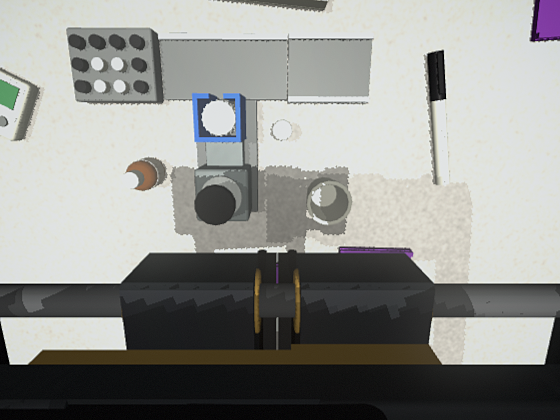

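The wrist view shows knob (215,204), magazine top (219,117), apron/bay seam at column 288 and bay end at (372,39)–(370,102). The edges are parallel to the image.

```bash
python3 - <<'E'
from h import *
for n,u,v,z,e in(('knob',215,204,.096,'-70,0'),('mag',219,117,.066,'0,0'),('bay fr R',373,39,.012,'79,-142'),('bay fr L',288,38,.012,'79,-62'),('bay bk R',369,98,.012,'15,-142'),('bay bk L',289,97,.012,'15,-62'),('rack',69,28,.034,'79,141'),('rack r f',158,28,.034,'79,63')):
  print(n,F(pt('w1',u,v,z)).round(1),e)
E
```

```text
knob [-65.3  -1.4  96. ] -70,0
mag [ 3.6 -2.8 66. ] 0,0
bay fr R [  75.1 -142.4   12. ] 79,-142
bay fr L [ 75.8 -62.3  12. ] 79,-62
bay bk R [  22.2 -142.3   12. ] 15,-142
bay bk L [ 23.  -63.8  12. ] 15,-62
rack [ 79.  131.4  34. ] 79,141
rack r f [79.2 52.9 34. ] 79,63
```

```bash
python3 - <<'E'
from h import *
R,t,y=fr(); np.savez('feeder.npz',yaw=y,t=t+R@[.003,-.0012])
E
python3 -m creep '[[0.1,-2.6,0,0,0,0,0],[0.1,-2.5,0,0,0,0,0],[0,0,2,0,0,0,0],[0,0,2,0,0,0,0],[0,0,2,0,0,0,0],[0,0,2,0,0,0,0],[0,0,2,0,0,0,0],[0,0,1.8,0,0,0,0],[0,0,0,0,0,0,0],[0,0,0,0,0,0,0]]'
python3 - <<'E'
from h import *
where()
snap('wrist','w2')
E
```

```text
time_s: 3.2
ee_pos: [0.4669, -0.0221, 0.1217]
tcp_rot: [0.0, 0.983, -0.184, -0.0]
wrist_force: [-0.1, 0.1, 1.0]
opening: 0.0007
grip_force: 0.0
t 3.2 tcp feeder mm [-70.   -3.3 121.7] yawerr deg -0.15 f [-0.1  0.1  1. ] q [-0.22 -0.04  2.04 -0.    1.14  1.72] q tilt [ 0.     0.983 -0.184 -0.   ]
```

View pics/w2.png

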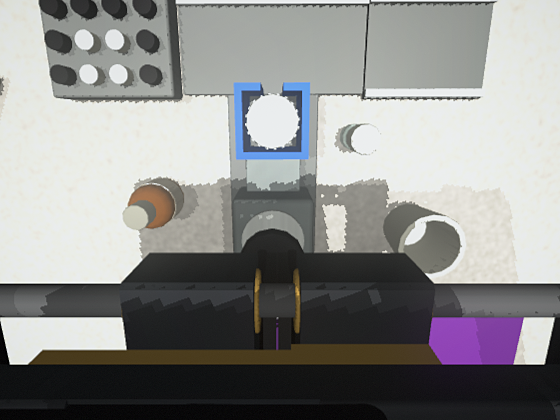

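Knob is centred under the closed fingers. Now the slow press.

```bash
python3 -m creep '[[0,-0.25,0.5,0,0,0,0],[0,0,0.2,0,0,0,0],[0,0,0.2,0,0,0,0],[0,0,0.2,0,0,0,0],[0,0,0.2,0,0,0,0],[0,0,0.2,0,0,0,0],[0,0,0.2,0,0,0,0],[0,0,0.2,0,0,0,0],[0,0,0.2,0,0,0,0],[0,0,0.2,0,0,0,0]]' 
python3 -m creep '[[0,0,0.2,0,0,0,0],[0,0,0.2,0,0,0,0],[0,0,0.2,0,0,0,0],[0,0,0.2,0,0,0,0],[0,0,0.2,0,0,0,0],[0,0,0.2,0,0,0,0],[0,0,0.2,0,0,0,0],[0,0,0.1,0,0,0,0],[0,0,0,0,0,0,0],[0,0,0,0,0,0,0]]'
```

```text
time_s: 4.25
ee_pos: [0.4684, -0.0185, 0.0986]
tcp_rot: [-0.0, 0.983, -0.183, 0.0]
wrist_force: [0.0, 1.0, 3.2]
opening: 0.0006
grip_force: 1.8
time_s: 5.25
ee_pos: [0.4684, -0.0185, 0.0836]
tcp_rot: [-0.0, 0.983, -0.183, 0.0]
wrist_force: [1.7, 0.8, 5.2]
opening: 0.0004
grip_force: 2.3
```

```bash
python3 -m creep '[[0,0,0.05,0,0,0,0],[0,0,0.05,0,0,0,0],[0,0,0.05,0,0,0,0],[0,0,0.05,0,0,0,0],[0,0,0,0,0,0,0],[0,0,0,0,0,0,0],[0,0,0,0,0,0,0],[0,0,0,0,0,0,0],[0,0,0,0,0,0,0],[0,0,0,0,0,0,0]]' 
```

```text
time_s: 6.25
ee_pos: [0.4685, -0.0185, 0.083]
tcp_rot: [-0.0, 0.983, -0.183, 0.0]
wrist_force: [-4.6, 1.8, 17.5]
opening: 0.0006
grip_force: 8.8
```

Hard stop reached at tip height 66 mm with 17 N. Releasing now.

```bash
python3 -m creep '[[0,0,-0.6,0,0,0,0],[0,0,-0.6,0,0,0,0],[0,0,-0.6,0,0,0,0],[0,0,-0.6,0,0,0,0],[0,0,-0.6,0,0,0,0],[0,0,-0.6,0,0,0,0],[0,0,-2,0,0,0,0],[0,0,-3,0,0,0,0],[0,0,-3,0,0,0,0],[0,0,0,0,0,0,0]]' 
python3 - <<'E'
from h import *
where()
snap('wrist','w3')
E
```

```text
time_s: 7.25
ee_pos: [0.4705, -0.019, 0.202]
tcp_rot: [0.0, 0.983, -0.183, 0.003]
wrist_force: [1.2, 0.1, 0.6]
opening: 0.0007
grip_force: 0.0
t 7.25 tcp feeder mm [-67.8   0.9 202. ] yawerr deg -0.02 f [1.2 0.1 0.6] q [-0.21 -0.13  1.96 -0.    1.3   1.73] q tilt [ 0.     0.983 -0.183  0.003]
```

View pics/w3.png

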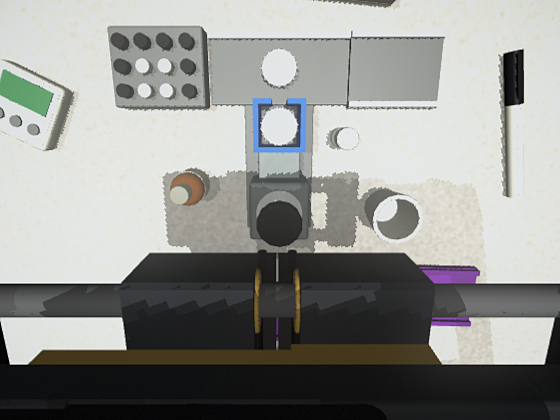

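The cap lies on the apron at (279,67) and the plunger is back up. The bay ends at (443,38)/(438,106), with the seam at column 349.

```bash
python3 - <<'E'
from h import *
for n,u,v,z in(('cap',279.5,67.5,.020),('bayfr',444,38,.012),('bay frL',351,38,.012),('bay bkL',350,104,.012),('baybk',438,104,.012),('mag',279,125,.066),('knob',279,223,.096)):
  print(n,F(pt('w3',u,v,z)).round(1))
E
```

```text
cap [47.2  0.1 20. ]
bayfr [  71.6 -139.8   12. ]
bay frL [ 71.7 -60.7  12. ]
bay bkL [ 18.1 -62.6  12. ]
baybk [  18.  -140.7   12. ]
mag [ 0.4  0.7 66. ]
knob [-68.2   0.7  96. ]
```

```bash
python3 -m creep '[[3,-1,0,0,0,0,0],[3,-1,0,0,0,0,0],[3,-1,0,0,0,0,0],[2.5,-1,0,0,0,0,0],[0,0,3,0,0,0,0],[0,0,3,0,0,0,0],[0,0,3,0,0,0,0],[0,0,3,0,0,0,0],[0,0,2,0,0,0,0],[0,0,0,0,0,0,0]]' 
python3 - <<'E'
from h import *
where()
E
```

```text
time_s: 8.3
ee_pos: [0.5852, -0.0218, 0.0521]
tcp_rot: [0.0, 0.983, -0.183, -0.005]
wrist_force: [0.1, 0.8, -1.0]
opening: -0.0
grip_force: 0.0
t 8.3 tcp feeder mm [40.3 39.4 52.1] yawerr deg -0.03 f [ 0.1  0.8 -1. ] q [-0.17  0.34  1.76 -0.    1.05  1.77] q tilt [ 0.     0.983 -0.183 -0.005]
```

```bash
python3 -m creep '[[0.35,0,0,0,0,0,0],[0.35,0,0,0,0,0,0],[0,0,0.5,0,0,0,0],[0,0,0.5,0,0,0,0],[0,0,0.5,0,0,0,0],[0,0,0.3,0,0,0,0],[0,0,0.2,0,0,0,0],[0,0,0,0,0,0,0],[0,0,0,0,0,0,0],[0,0,0,0,0,0,0]]' 
python3 - <<'E'
from h import *
where()
E
```

```text
time_s: 9.3
ee_pos: [0.5966, -0.0251, 0.0378]
tcp_rot: [0.0, 0.983, -0.183, 0.0]
wrist_force: [0.5, 0.3, 0.4]
opening: 0.0003
grip_force: 0.0
t 9.3 tcp feeder mm [52.1 40.5 37.8] yawerr deg -0.02 f [0.5 0.3 0.4] q [-0.17  0.38  1.74 -0.    1.02  1.76] q tilt [ 0.     0.983 -0.183  0.   ]
```

```bash
python3 -m creep '[[-0.25,0,0,0,0,0,0],[-0.25,0,0,0,0,0,0],[0,0,0.3,0,0,0,0],[0,0,0.3,0,0,0,0],[0,0,0.3,0,0,0,0],[0,0,0,0,0,0,0],[0,0,0,0,0,0,0],[0,0,0,0,0,0,0],[0,0,0,0,0,0,0],[0,0,0,0,0,0,0]]' 
python3 - <<'E'
from h import *
where();snap('wrist','w4')
E
```

```text
time_s: 10.3
ee_pos: [0.5919, -0.0233, 0.0287]
tcp_rot: [-0.0, 0.983, -0.183, 0.0]
wrist_force: [0.0, -0.8, -0.6]
opening: 0.0007
grip_force: 0.0
t 10.3 tcp feeder mm [47.  40.5 28.7] yawerr deg -0.02 f [ 0.  -0.8 -0.6] q [-0.17  0.38  1.76  0.    1.    1.77] q tilt [-0.     0.983 -0.183  0.   ]
```

View pics/w4.png

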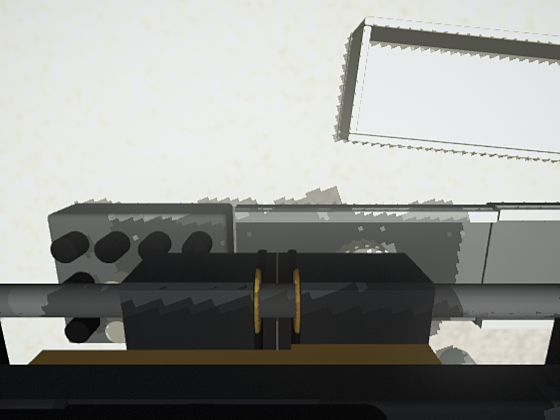

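The fingers are beside the cap, whose front edge shows at (365,245), and clear of the rack. I'll push slowly along tool +y.

```bash
python3 -m creep '[[0,0.5,0,0,0,0,0],[0,0.5,0,0,0,0,0],[0,0.5,0,0,0,0,0],[0,0.5,0,0,0,0,0],[0,0.5,0,0,0,0,0],[0,0.5,0,0,0,0,0],[0,0.5,0,0,0,0,0],[0,0.5,0,0,0,0,0],[0,0.5,0,0,0,0,0],[0,0.5,0,0,0,0,0]]'
python3 - <<'E'
from h import *
where()
E
```

```text
time_s: 11.35
ee_pos: [0.5736, -0.0703, 0.0285]
tcp_rot: [-0.0, 0.983, -0.183, -0.0]
wrist_force: [-0.2, 0.1, 0.7]
opening: 0.0004
grip_force: 0.0
t 11.35 tcp feeder mm [ 46.9 -10.   28.5] yawerr deg -0.02 f [-0.2  0.1  0.7] q [-0.26  0.35  1.8   0.    0.99  1.68] q tilt [-0.     0.983 -0.183 -0.   ]
```

```bash
python3 -m creep '[[0,0.45,0,0,0,0,0],[0,0.45,0,0,0,0,0],[0,0.45,0,0,0,0,0],[0,0.45,0,0,0,0,0],[0,0.45,0,0,0,0,0],[0,0.45,0,0,0,0,0],[0,0.45,0,0,0,0,0],[0,0.45,0,0,0,0,0],[0,0.4,0,0,0,0,0],[0,0.3,0,0,0,0,0]]'
python3 - <<'E'
from h import *
where();snap('wrist','w5');snap('top','top5');snap('scene','scene5')
a=cv2.imread('pics/top5.png')[150:230,270:370];b=cv2.imread('pics/scene5.png')[230:290,200:300]
o=[cv2.resize(x,(500,int(500*x.shape[0]/x.shape[1])),interpolation=cv2.INTER_CUBIC)[:295] for x in(a,b)]
w=cv2.resize(cv2.imread('pics/w5.png')[150:360],(787,295))
cv2.imwrite('pics/m5.png',cv2.resize(np.vstack([np.hstack(o)[:, :800][:295],np.pad(w,((0,0),(0,13),(0,0)))]),(800,590)))
E
```

```text
time_s: 12.35
ee_pos: [0.5582, -0.1104, 0.0285]
tcp_rot: [0.0, 0.983, -0.183, -0.0]
wrist_force: [-0.1, 0.1, 0.6]
opening: 0.0005
grip_force: 0.0
t 12.35 tcp feeder mm [ 46.9 -53.   28.5] yawerr deg -0.04 f [-0.1  0.1  0.6] q [-0.33  0.34  1.82 -0.    0.99  1.6 ] q tilt [ 0.     0.983 -0.183 -0.   ]
```

View pics/m5.png

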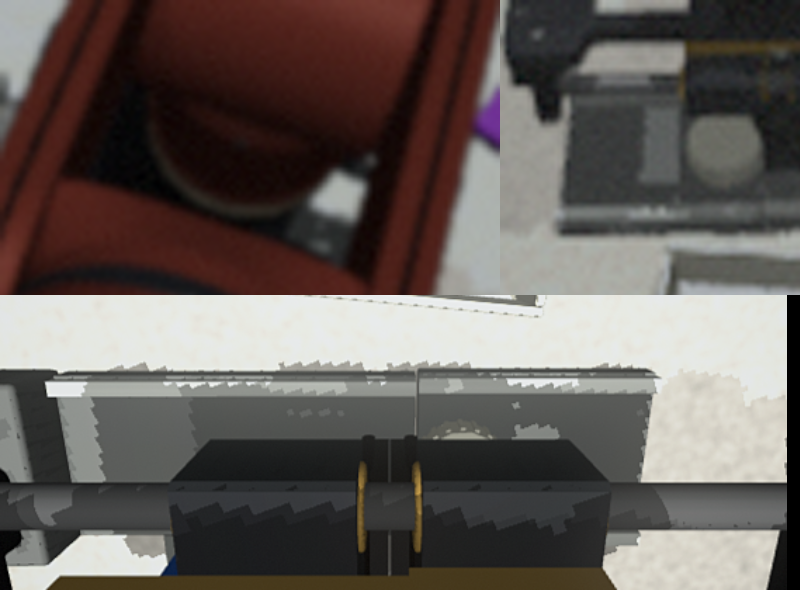

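Wrist view: the front edge of the cap is at about (329,248), just past the seam. It is flat and ahead of the fingers.

```bash
python3 - <<'E'
from h import *
print(F(pt('w4',365,242,.02)),F(pt('w5',329,247,.02)))
for y in(-78,-81,-84,-87):print(y,px('w5',W(62,y,20)))
s=np.load('pics/scene5.npz')
# scene crop: factor 5, cap top centre approx (722,135)->
u,v=200+(722-500)/5,230+135/5; print(F(pt('scene5',u,v,.02)))
E
```

```text
[64.93257344  2.08753788 20.        ] [ 62.43648353 -75.24193405  20.        ]
-78 [335.0767427  247.90918807]
-81 [341.72520585 247.90487147]
-84 [348.37390544 247.90055472]
-87 [355.02284146 247.89623782]
[ 48.24873495 -75.3798408   20.        ]
```

```bash
python3 -m creep '[[0,0.35,0,0,0,0,0],[0,0.35,0,0,0,0,0],[0,0.35,0,0,0,0,0],[0,0.35,0,0,0,0,0],[0,0.35,0,0,0,0,0],[0,0.3,0,0,0,0,0],[0,0.25,0,0,0,0,0],[0,0.2,0,0,0,0,0],[0,0,0,0,0,0,0],[0,0,0,0,0,0,0]]'
python3 - <<'E'
from h import *
where()
E
python3 -m creep '[[0,-0.3,0,0,0,0,0],[0,-0.4,0,0,0,0,0],[0,-0.5,0,0,0,0,0],[0,-0.5,-0.5,0,0,0,0],[0,0,-2,0,0,0,0],[0,0,-3,0,0,0,0],[0,0,-3,0,0,0,0],[-1,0,-3,0,0,0,0],[-3,0,-3,0,0,0,0],[-3,0,-2,0,0,0,0]]'
python3 -m creep '[[-2,0,0,0,0,0,0],[0,0,0,0,0,0,0],[0,0,0,0,0,0,0],[0,0,0,0,0,0,0],[0,0,0,0,0,0,0],[0,0,0,0,0,0,0],[0,0,0,0,0,0,0],[0,0,0,0,0,0,0],[0,0,0,0,0,0,0],[0,0,0,0,0,0,0]]'
python3 - <<'E'
from h import *
where();snap('wrist','w6')
E
```

```text
time_s: 13.5
ee_pos: [0.5493, -0.1334, 0.0285]
tcp_rot: [-0.0, 0.983, -0.183, -0.0]
wrist_force: [0.1, -0.0, -1.1]
opening: 0.0007
grip_force: 0.0
t 13.5 tcp feeder mm [ 46.9 -77.6  28.5] yawerr deg -0.03 f [ 0.1 -0.  -1.1] q [-0.38  0.33  1.83  0.    0.98  1.56] q tilt [-0.     0.983 -0.183 -0.   ]
time_s: 14.5
ee_pos: [0.4905, -0.0921, 0.1963]
tcp_rot: [0.0, 0.983, -0.183, 0.002]
wrist_force: [-0.6, -0.0, 1.1]
opening: 0.0003
grip_force: 0.0
time_s: 15.5
ee_pos: [0.4715, -0.0852, 0.1935]
tcp_rot: [-0.0, 0.983, -0.183, -0.0]
wrist_force: [-0.3, 0.5, -0.1]
opening: 0.0006
grip_force: 0.0
t 15.5 tcp feeder mm [-43.1 -60.5 193.5] yawerr deg -0.03 f [-0.3  0.5 -0.1] q [-0.34 -0.1   1.95  0.    1.29  1.6 ] q tilt [-0.     0.983 -0.183 -0.   ]
```

View pics/w6.png

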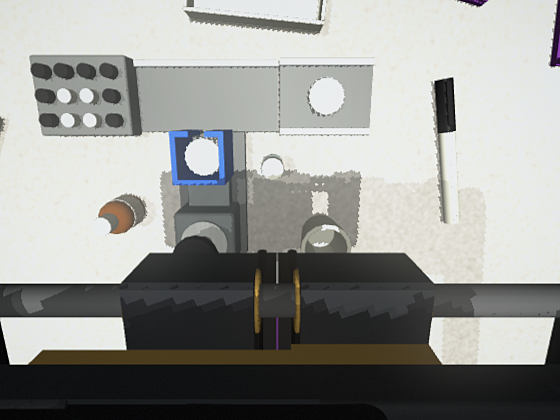

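The cap lies flat in the bay at (326,96), with the bay spanning columns 280–373, and everything else is in place. I'll check its position in numbers.

```bash
python3 - <<'E'
from h import *
for n,u,v,z in(('cap',326,96.5,.0195),('bay seam',279.5,96,.0075),('bay end',371.5,96,.0075),('front rail',326,66,.0075),('back',326,128,.012)):print(n,F(pt('w6',u,v,z)).round(1))
E
```

```text
cap [  46.8 -100.6   19.5]
bay seam [ 48.  -61.6   7.5]
bay end [  47.9 -141.7    7.5]
front rail [  72.3 -101.2    7.5]
back [  21.  -102.4   12. ]
```

```bash
python3 -c "
from bench import r
print(r.finish_job())"
```

```text
the job is handed in; nothing more can be done
None
```

I dispensed one cap with a single full plunger stroke and pushed it flat into the bay, within about 1–2 mm of the middle by the last wrist picture; the arm finished clear at about 15.5 s and the job is handed in, with no verdict returned.

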